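# Draw the bore plug from a gearbox casting with a quarter-turn puller

### The job

Take the red-handled puller from its blue holder, find the start of the thread in the square plug by feel and keep it lightly pressed while you screw it clockwise until it comes to its stop, without forcing it. Then draw the plug straight up out of the aluminium casting and set it down gently, upright, in the black tray, leaving the puller screwed in the plug. Leave everything else on the bench where it is.

Things in the scene. Friction and masses are not known exactly. Their poses are not given: they have to be found in the camera images.
- puller: T-handled puller, upright, about 0.18 kg. Origin: centre of the underside of its steel flange (40 mm across, 5 mm thick); z up. A 14 mm sleeve rises from the flange to the red grip bar. Below, a 12 mm shank ends in a T-head. It stands with the flange on the holder's top and the shank in the holder's hole: lift it 50 mm to clear. x lies along the grip bar and along the T-head.
- puller_grip (a point): centre of the red grip bar, 60 mm above the flange's underside; the bar is 90 mm long along x, 16 mm wide, 16 mm high
- puller_tip (a point): centre of the underside of the T-head (26 mm long along x, 6 mm wide, 5 mm high), 42 mm below the flange's underside when the shank is out. The shank turns with the handle but can be pushed up into it by as much as 16 mm against a spring: 1.8 N to start, then 0.3 N per mm.
- plug: square steel plug 44 x 44 x 34 mm, origin at the centre of its underside, seated in the casting with its top flush with the casting's top. About 0.6 kg; a seal grips its sides and drags with roughly 9 N until it is about 24 mm up; it is wholly out of its bore at 34 mm. Screwed in it, the puller stands or leans a little by itself.
- plug_mouth (a point): centre of the plug's top face. A brass insert there has a slot 28 mm long, 9 mm wide for the T-head and a middle of 13 x 15 mm for the shank. The slot (thread start) lies along the plug's x only to within 0.45 rad either way, other each time and not in the measured pose: press lightly (some 4 N) and turn until the head drops in, to about 11 mm below the top.
- thread_floor (a point): point on the plug's axis 14 mm below its top. From the slot, turning clockwise seen from above, the head runs under the lip down a coarse thread to a hard stop about 0.8 rad past the slot (up to 1 rad after it drops in), 14.7 mm deep; keep it lightly pressed (4 N) so that it sinks. More than 40 N between puller and plug (about 0.4 N m against the stop, or a hard press) spoils it. Turning back lets the head out.
- housing: aluminium gearbox casting, fixed, 150 x 110 x 60 mm (x, y, z), origin at the centre of its underside; a square bore 46 mm wide and 34 mm deep in the middle of its top holds the plug (plug x along casting x). Bolt heads 5 mm high at the corners of the top.
- holder: blue block 80 x 80 x 60 mm, fixed, hole 30 mm wide and 52 mm deep in its top; origin at the centre of its underside
- tray: black open tray, fixed, 140 x 140 mm, 22 mm high, walls 4 mm, floor about 4 mm thick; origin at the centre of its underside
- gear_ring: steel gear ring, 90 mm wide, 16 mm high, loose, leave alone; origin centre of underside
- bearing: bearing ring, 52 mm wide, 14 mm high, leave alone; origin centre of underside
- drum: dark steel clutch drum, 110 mm wide, 60 mm high, leave alone; origin centre of underside
- hammer: hammer lying flat, about 0.3 m long, handle to its -x, leave alone
- oil_bottle: yellow bottle with red cap, 64 mm wide, 170 mm high, leave alone; origin centre of underside
- pliers: pliers with red grips lying flat, about 0.24 m long along x, 16 mm high, leave alone
- caliper: steel caliper lying flat, 200 mm long along x, leave alone
There are look-alikes about, which are no part of the job. What is shaped like the puller but green is not meant.

How it is judged:
By the outcome, as a careful person would: the job done as asked, in the order asked, and still so for the second after the job is handed in, with the robot touching nothing.
It also fails if it takes over 72 s, if anything falls off the work surface, if the arm or the gripper's body presses on something with over 40 N, if the wrist force passes 120 N, or if a joint passes its speed limit or range.

### The arm

A 6-joint arm with a two-finger parallel gripper is mounted at the origin on the work surface. World frame = base frame: x ahead of the robot, y to its left, z up, the work surface at z = 0. Lengths are in mm, angles in rad, forces in N, time in s.
With the tool pointing down it reaches from about 350 to 875 mm from the base axis. Payload 4.2 kg.
Tool frame: the origin (TCP) lies midway between the tips of the shut fingers; the grasp point (between the pads) lies 19 mm behind it; z points along the fingers, y is the line along which they close (so a half turn about z gives the same grasp; the last joint's range is limited). The gripper opens to 87 mm and grips with 3 to 60 N. Pads are 19 mm wide; open, the fingers measure 117 mm over their backs; the gripper's body (75 mm by 190 mm) begins 51 mm behind the grasp point.
Start: joints at [1.401, 0.385, 0.008, 0, -1.194, -0.259], TCP at [259.829, 568.408, 222.55] pointing down, gripper open.
Joint ranges: [-3.14, 3.14], [-1.21, 2.06], [-1.07, 1.41], [-3.16, 2.05], [-2.99, -0.16], [-3.1, 3.1]. Speed limits (rad/s): [2.79, 2.79, 3.14, 3.14, 3.14, 3.14].

### API

Orientations are given as a unit quaternion [x, y, z, w].
In Python, from bench import status, optics, ctrl gives the robot as it stands. The module is installed in compiled form; this text tells all that it offers.
- The arm moves only by the tool move_arm, never from a script. Its argument "steps" is a list that holds one entry, the list of rows, each a list of 5 numbers: the shift along the tool's x, y, z in mm, then the turn about the tool's z in rad, then the closure in counts, from 0 (fully open) to 255 (shut). A call has exactly 5 rows; each row is the pose to reach, as a shift and turn from the pose commanded when the call began, along the tool's axes at that moment; what a row does not reach only later rows make up. A row lasts 1/12 s, in which the tool goes at most 41.7 mm and 7.16 degrees, less where a joint would pass 70% of its speed; a pose out of reach is approached as far as the arm can. A call with a gripper value outside its range is refused whole. The fingers move at their own pace and stop on an object; "squeeze" is the grip in N (left out, the last holds). Time passes only in rows, so rows that repeat a pose let the fingers close, or fill a call up. It gives the time, the measured TCP pose, the force, the opening and the grip force at its end, in the units of the state.
- status.get_obs(): the state, without advancing time (a new reading comes with each control period).
- optics.camera(name): name is "scene" or "top" or "wrist"; returns a dict with "pixels" (420x560x3 uint8, blue, green, red), "intrinsics" (3x3 intrinsics, pixels), "cam_to_world" (4x4, takes a point from camera to world coordinates). Camera axes: x right, y up, looking along -z (the intrinsics and any distortion apply to the point x, -y, -z); pixel columns grow to the right and rows downward; lengths in mm; the calibration is good to about 2 mm. A picture is of the moment at which its call begins. There is no depth.
- ctrl.hand_in(): hands the job in; it is judged then, once.
The state is a dict: "t": time; "q": joint angles; "joint_velocities": joint speeds; "tau": joint torques, N m; "tcp_pos": TCP position; "tcp_rot": TCP orientation; "ft_force": force on the tool from outside, world axes, zero at the start; "moment": the same for the moment, N m; "grip_width": finger opening in mm; "finger_force": force on a finger pad.
Only numpy, scipy, OpenCV 4.12 (cv2) and the standard library are available. Lean on these libraries where they do the work, as an engineer would, in place of code of your own. Each camera call takes 0.05 s, during which the arm holds its last target. There are 200 camera calls.

## Working session

There is one attempt and no reset: what is moved stays moved. The work goes in short steps, Python scripts to look and compute and a tool call to move; the robot and the scene stay as the last step left them, time stands still between calls to the robot, and variables do not carry over. Pictures are saved under pics/ and viewed, at most 10 in all, crops included, and the job is handed in when it is done.

Besides the shell and the picture viewer there is one more tool, called after "Request:" by a JSON object that holds its "method" and its "body", one argument or row to a line. move_arm: Moves the arm, as the interface text tells. Its arguments: {"type":"object","properties":{"steps":{"type":"array"},"squeeze":{"type":"number"}},"required":["steps"]}

```bash
mkdir -p pics
cat > h.py <<'E'
import numpy as np, cv2
from bench import status, optics, ctrl
def snap(n,f):
    c=optics.camera(n); cv2.imwrite(f'pics/{f}.png',c['pixels']); np.savez(f'pics/{f}.npz',K=c['intrinsics'],T=c['cam_to_world']); return c
def ray(f,uv):
    d=np.load(f'pics/{f}.npz'); r=np.linalg.inv(d['K'])@[uv[0],uv[1],1]; r=np.array([r[0],-r[1],-r[2]])
    return d['T'][:3,3], d['T'][:3,:3]@r
def at(f,uv,z):
    o,r=ray(f,uv); return o+r*(z-o[2])/r[2]
def px(f,p):
    d=np.load(f'pics/{f}.npz'); c=d['T'][:3,:3].T@(np.array(p)-d['T'][:3,3]); q=d['K']@[c[0],-c[1],-c[2]]; return q[:2]/q[2]
E
python3 - <<'E'
from h import *
a=snap('scene','s0');b=snap('top','t0')
for x in(a,b): print(x.keys(),x['intrinsics'],x['cam_to_world'])
print(status.get_obs())
E
```

```text
dict_keys(['pixels', 'intrinsics', 'cam_to_world']) [[383.71695394   0.         282.83873965]
 [  0.         383.71695394 206.93795581]
 [  0.           0.           1.        ]] [[ 1.72637549e-02 -8.15294813e-01  5.78788675e-01  1.35905563e+03]
 [ 9.99797101e-01  2.00853378e-02 -1.52867595e-03 -1.42032531e+01]
 [-1.03788445e-02  5.78697630e-01  8.15476139e-01  1.22061257e+03]
 [ 0.00000000e+00  0.00000000e+00  0.00000000e+00  1.00000000e+00]]
dict_keys(['pixels', 'intrinsics', 'cam_to_world']) [[380.29208226   0.         278.94416428]
 [  0.         380.29208226 211.69781039]
 [  0.           0.           1.        ]] [[-6.61121422e-02  9.76325513e-01 -2.05955523e-01  3.79564001e+02]
 [-9.97808395e-01 -6.52581732e-02  1.09442615e-02  1.22104160e+01]
 [-2.75511949e-03  2.06227699e-01  9.78500151e-01  1.09730254e+03]
 [ 0.00000000e+00  0.00000000e+00  0.00000000e+00  1.00000000e+00]]
{'t': 0.1, 'q': array([ 1.40056923e+00,  3.85481183e-01,  6.72645185e-03, -4.28331980e-04,
       -1.19406260e+00, -2.58603043e-01]), 'joint_velocities': array([ 0.00053139, -0.00288885,  0.00265568,  0.0026349 , -0.00052928,
        0.00026525]), 'tau': array([-3.97695685e-04, -3.91689599e+01,  1.87936914e+01,  4.23197329e+00,
        1.35033115e-02, -6.84975294e-05]), 'tcp_pos': array([259.63470927, 567.8902426 , 221.55499566]), 'tcp_rot': array([ 9.77083692e-01, -2.12852996e-01, -1.54235169e-04,  1.01831089e-03]), 'ft_force': array([-0.25142222, -0.21981845,  0.54689828]), 'moment': array([ 0.01288883, -0.00367659, -0.02306559]), 'finger_force': 0.0, 'grip_width': 87.0908289667147}
```

View pics/t0.png

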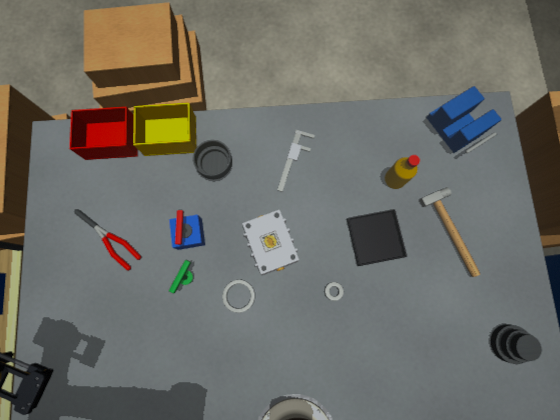

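View pics/s0.png

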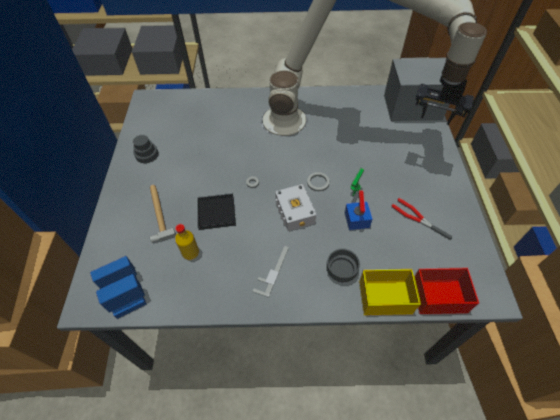

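Top view: the red-handled puller is at (180,228) in the blue holder (187,232). Candidates that could be confused with it are the green puller (182,277), the red pliers grips (125,255), the red bin (100,132), the blue vice (463,120) and the red bottle cap (413,160). By the description I choose the one at (180,228). The casting is at (271,241) with the plug at (270,241), and the tray is at (377,237).

Run:
```python
from h import *
im=cv2.imread('pics/t0.png'); cv2.imwrite('pics/t0c.png',cv2.resize(im[200:300,160:310],None,fx=5.3,fy=5.3,interpolation=cv2.INTER_CUBIC))
im2=cv2.imread('pics/s0.png')
for f,m,box in(('t0',im,(160,195,215,260)),('s0',im2,(340,180,385,240))):
    x0,y0,x1,y1=box; s=m[y0:y1,x0:x1]; h=cv2.cvtColor(s,cv2.COLOR_BGR2HSV)
    for nm,mask in(('red',((h[...,0]<10)|(h[...,0]>170))&(h[...,1]>120)&(h[...,2]>60)),('blue',(abs(h[...,0].astype(int)-110)<15)&(h[...,1]>130))):
        ys,xs=np.nonzero(mask); r=cv2.minAreaRect(np.c_[xs+x0,ys+y0].astype(np.float32)); print(f,nm,len(xs),r,cv2.boxPoints(r).round(1).tolist())
        if nm=='red':
            print([at(f,p,120).round(1) for p in (r[0],*cv2.boxPoints(r))])
for f,uv,z in(('t0',(271,241),60),('s0',(295.5,203),60),('t0',(377,238),4),('s0',(216,211),4)): print(f,at(f,uv,z).round(1))
```

```text
t0 red 211 ((178.99655151367188, 226.55862426757812), (6.283256530761719, 33.29539108276367), 3.3664605617523193) [[174.89999389648438, 243.0], [176.8000030517578, 209.8000030517578], [183.10000610351562, 210.10000610351562], [181.1999969482422, 243.39999389648438]]
[array([563.1, 263.9, 120. ]), array([520.7, 275. , 120. ]), array([608.4, 269. , 120. ]), array([606.3, 252.5, 120. ]), array([518.7, 258.8, 120. ])]
t0 blue 644 ((186.2642059326172, 231.73146057128906), (31.38888168334961, 32.04970169067383), 82.40535736083984) [[168.3000030517578, 218.3000030517578], [200.10000610351562, 214.10000610351562], [204.1999969482422, 245.1999969482422], [172.5, 249.39999389648438]]
s0 red 96 ((361.3755187988281, 201.00779724121094), (22.14429473876953, 4.241723537445068), 86.42366790771484) [[358.6000061035156, 190.10000610351562], [362.79998779296875, 189.8000030517578], [364.20001220703125, 211.89999389648438], [359.8999938964844, 212.1999969482422]]
[array([559. , 266.8, 120. ]), array([509.8, 263.3, 120. ]), array([509. , 278.8, 120. ]), array([606.1, 270.2, 120. ]), array([606.9, 255.3, 120. ])]
s0 blue 473 ((358.52032470703125, 215.28427124023438), (25.57769012451172, 24.793973922729492), 85.91438293457031) [[345.20001220703125, 203.39999389648438], [370.0, 201.60000610351562], [371.79998779296875, 227.1999969482422], [347.1000061035156, 228.89999389648438]]
t0 [517.4  27.8  60. ]
s0 [518.4  35.6  60. ]
t0 [ 513.1 -278.     4. ]
s0 [ 508.5 -270.7    4. ]
```

View pics/t0c.png

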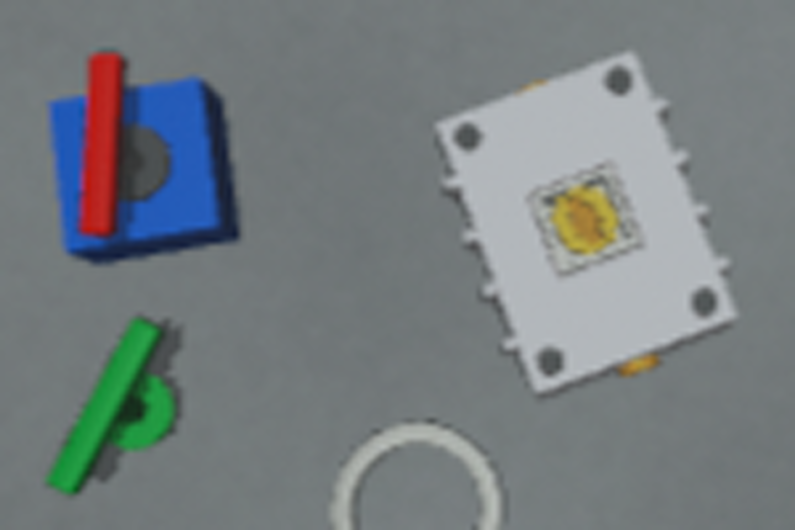

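The crop confirms the choice: red bar over a grey flange on the blue block, bar centre at about (180,227) in the full image. The green one below it is the decoy. I'll move to a hover above the red bar.

Request:
{"method": "move_arm", "body": {
  "steps": [
    [[20,8,-2,0,0],[50,19,-5,0,0],[80,30,-8,0,0],[110,41,-11,0,0],[140,52,-13,0,0]]
  ]
}}

```text
t: 0.52
tcp_pos: [366.1, 461.7, 235.3]
tcp_rot: [0.977, -0.212, -0.0, 0.0]
ft_force: [0.3, 0.8, -0.2]
grip_width: 87.1
finger_force: 0.0
```

Request:
{"method": "move_arm", "body": {
  "steps": [
    [[30,11,-3,0,0],[60,22,-6,0,0],[90,33,-9,0,0],[120,44,-11,0,0],[140,52,-13,0,0]]
  ]
}}

```text
t: 0.93
tcp_pos: [472.6, 355.3, 248.2]
tcp_rot: [0.977, -0.214, -0.0, 0.0]
ft_force: [1.0, 0.2, -0.4]
grip_width: 86.8
finger_force: 0.0
```

Request:
{"method": "move_arm", "body": {
  "steps": [
    [[30,11,-3,-0.09,0],[60,22,-6,-0.18,0],[90,35,-9,-0.27,0],[110,43,-12,-0.36,0],[121,47,-12,-0.36,0]]
  ]
}}

```text
t: 1.35
tcp_pos: [563.2, 262.3, 260.5]
tcp_rot: [0.999, -0.035, 0.0, 0.0]
ft_force: [0.3, 0.0, 0.0]
grip_width: 86.7
finger_force: 0.0
```

Run:
```python
from h import *
a=snap('wrist','w1'); s=status.get_obs(); print(s['tcp_pos'],s['tcp_rot'],s['q'],s['ft_force'],s['moment'])
print(a['intrinsics'],a['cam_to_world'].round(4), px('w1',[562,264,128]))
```

```text
[563.68111372 261.86630219 260.06544622] [ 9.99313485e-01 -3.70458941e-02 -6.97638709e-05  3.94963600e-04] [ 6.95175870e-01  3.57044485e-01  6.00827218e-02  5.16699255e-04
 -1.27446646e+00  8.01360667e-01] [1.72905553 0.01213472 0.94250436] [ 0.0144447  -0.12376625  0.01019277]
[[344.15129569   0.         277.58420042]
 [  0.         344.15129569 214.72777908]
 [  0.           0.           1.        ]] [[-6.960000e-02  9.550000e-01  2.883000e-01  6.431070e+02]
 [-9.976000e-01 -6.690000e-02 -1.910000e-02  2.564941e+02]
 [ 1.100000e-03 -2.889000e-01  9.574000e-01  4.220207e+02]
 [ 0.000000e+00  0.000000e+00  0.000000e+00  1.000000e+00]] [275.14593863 206.84107532]
```

View pics/w1.png

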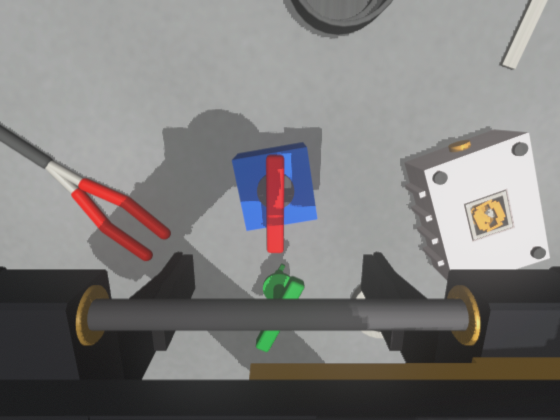

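The wrist view shows the red bar from (275,157) to (275,250) above the blue holder, with the plug at (489,214). I'll measure the bar and the casting's orientation numerically.

Run:
```python
from h import *
im=cv2.imread('pics/w1.png'); h=cv2.cvtColor(im,cv2.COLOR_BGR2HSV)
m=((h[...,0]<10)|(h[...,0]>170))&(h[...,1]>150)&(h[...,2]>50); m[:,:240]=0;m[:,320:]=0;m[:140]=0;m[265:]=0
ys,xs=np.nonzero(m); r=cv2.minAreaRect(np.c_[xs,ys].astype(np.float32)); P=cv2.boxPoints(r); print(r,P.tolist())
W=[at('w1',p,128)[:2] for p in P]; print(np.round(W,1).tolist(), at('w1',r[0],128))
# top face only: brightness
print(im[200,260:292,2], im[180,260:292,2])
# flange centre
print('flange at z65', at('w1',(276,190),65))
# casting corners via bright mask
g=(h[...,1]<25)&(h[...,2]>205); g[:,:400]=0; g[260:]=0
print(g.sum())
c=[(427,170),(527,134),(549,258)]
for p in c: print('corner',at('w1',p,60).round(1))
print('mouth',at('w1',(489,214),60))
```

```text
((275.0, 204.0), (96.0, 16.0), 90.0) [[267.0, 156.0], [283.0, 156.0], [283.0, 252.0], [267.0, 252.0]]
[[607.1, 267.7], [606.2, 254.1], [518.4, 259.9], [519.4, 274.6]] [564.60791107 263.94206245 128.        ]
[ 80  82  83  82  83  85 110 145 159 168 170 170 169 170 173 198 214 226
 231 232 232 230 216 169 105  85  84  83  83  83  83  77] [ 69  77  80  81  79  84 114 145 160 169 169 170 170 169 169 169 168 168
 168 173 207 227 219 187 127 115 116 117 114 110  97  73]
flange at z65 [563.03957203 263.37741663  65.        ]
10667
corner [572.3 102.6  60. ]
corner [602.6   2.2  60. ]
corner [460.8 -42.2  60. ]
mouth [518.67936267  31.90434124  60.        ]
```

Request:
{"method": "move_arm", "body": {
  "steps": [
    [[-0.5,-2,15,0,0],[-0.5,-2,40,0,0],[-0.5,-2,65,0,0],[-0.5,-2,90,0,0],[-0.5,-2,110,0,0]]
  ]
}}

```text
t: 1.82
tcp_pos: [559.8, 266.7, 148.1]
tcp_rot: [0.999, -0.035, -0.001, 0.001]
ft_force: [-0.2, 0.0, -0.9]
grip_width: 86.7
finger_force: 0.0
```

Request:
{"method": "move_arm", "body": {
  "steps": [
    [[0,0,15,0,0],[0,0,30,0,0],[0,0,42,0,0],[0,0,49,0,0],[0,0,49,0,0]]
  ]
}}

```text
t: 2.23
tcp_pos: [559.8, 266.3, 99.3]
tcp_rot: [0.999, -0.035, -0.002, 0.001]
ft_force: [-0.5, -0.5, 0.2]
grip_width: 87.0
finger_force: 0.0
```

Request:
{"method": "move_arm", "body": {
  "steps": [
    [[0,0,0,0,120],[0,0,0,0,200],[0,0,0,0,255],[0,0,0,0,255],[0,0,0,0,255]]
  ],
  "squeeze": 45
}}

```text
t: 2.65
tcp_pos: [561.6, 266.5, 102.3]
tcp_rot: [0.999, -0.035, 0.0, -0.0]
ft_force: [-0.4, -0.3, -0.9]
grip_width: 61.7
finger_force: 0.0
```

Request:
{"method": "move_arm", "body": {
  "steps": [
    [[0,0,0,0,255],[0,0,0,0,255],[0,0,0,0,255],[0,0,0,0,255],[0,0,0,0,255]]
  ]
}}

```text
t: 3.07
tcp_pos: [561.4, 266.4, 101.5]
tcp_rot: [0.999, -0.034, -0.0, 0.0]
ft_force: [0.1, -0.7, 0.4]
grip_width: 28.4
finger_force: 0.0
```

Run:
```python
from h import *
s=status.get_obs(); print({k:np.round(v,3) for k,v in s.items()})
```

```text
{'t': np.float64(3.067), 'q': array([ 0.703,  0.484, -0.159,  0.   , -0.929,  0.799]), 'joint_velocities': array([ 0.001, -0.001, -0.001,  0.002, -0.   ,  0.002]), 'tau': array([-3.0000e-03, -4.1390e+01,  1.6228e+01,  3.5930e+00,  8.0000e-02,
       -0.0000e+00]), 'tcp_pos': array([561.378, 266.354, 101.501]), 'tcp_rot': array([ 0.999, -0.034, -0.   ,  0.   ]), 'ft_force': array([ 0.129, -0.706,  0.351]), 'moment': array([-0.008,  0.014,  0.006]), 'finger_force': np.float64(0.0), 'grip_width': np.float64(28.355)}
```

Request:
{"method": "move_arm", "body": {
  "steps": [
    [[1,1,0,0,180],[1.5,2.3,0,0,200],[1.5,2.3,0,0,255],[1.5,2.3,0,0,255],[1.5,2.3,0,0,255]]
  ]
}}

```text
t: 3.48
tcp_pos: [562.8, 264.0, 101.5]
tcp_rot: [0.999, -0.034, 0.0, -0.0]
ft_force: [0.8, 0.6, -0.5]
grip_width: 15.2
finger_force: 44.9
```

Request:
{"method": "move_arm", "body": {
  "steps": [
    [[0,0,0,0,255],[0,0,0,0,255],[0,0,0,0,255],[0,0,0,0,255],[0,0,0,0,255]]
  ]
}}

```text
t: 3.9
tcp_pos: [562.7, 264.0, 101.5]
tcp_rot: [0.999, -0.034, 0.0, 0.0]
ft_force: [-0.1, -0.5, -1.0]
grip_width: 15.4
finger_force: 44.9
```

Run:
```python
from h import *
s=status.get_obs(); print({k:np.round(s[k],3) for k in('t','tcp_pos','tcp_rot','ft_force','moment','finger_force','grip_width')})
```

```text
{'t': np.float64(3.9), 'tcp_pos': array([562.737, 264.002, 101.477]), 'tcp_rot': array([ 0.999, -0.034,  0.   ,  0.   ]), 'ft_force': array([-0.133, -0.504, -0.996]), 'moment': array([-0.012, -0.155,  0.008]), 'finger_force': np.float64(44.908), 'grip_width': np.float64(15.397)}
```

Request:
{"method": "move_arm", "body": {
  "steps": [
    [[0,0,-10,0,255],[0,0,-30,0,255],[0,0,-52,0,255],[0,0,-70,0,255],[0,0,-80,0,255]]
  ]
}}

```text
t: 4.32
tcp_pos: [563.5, 264.4, 184.6]
tcp_rot: [0.999, -0.034, 0.002, -0.001]
ft_force: [0.3, 0.5, -1.1]
grip_width: 15.6
finger_force: 44.9
```

Request:
{"method": "move_arm", "body": {
  "steps": [
    [[0,15,0,0,255],[-5,40,0,0,255],[-15,70,0,0,255],[-30,100,0,0,255],[-42,125,0,0,255]]
  ]
}}

```text
t: 4.73
tcp_pos: [509.7, 139.4, 180.2]
tcp_rot: [0.999, -0.035, -0.002, 0.001]
ft_force: [-0.4, -0.1, -2.5]
grip_width: 15.6
finger_force: 44.9
```

Request:
{"method": "move_arm", "body": {
  "steps": [
    [[-12,28,0,0,255],[-24,58,0,0,255],[-32,82,0,0,255],[-36,96,0,0,255],[-36,100,0,0,255]]
  ]
}}

```text
t: 5.15
tcp_pos: [467.3, 42.4, 181.1]
tcp_rot: [0.999, -0.036, -0.001, 0.0]
ft_force: [-0.4, 0.4, -1.0]
grip_width: 15.8
finger_force: 44.9
```

Request:
{"method": "move_arm", "body": {
  "steps": [
    [[0,0,0,0,255],[0,0,0,0,255],[0,0,0,0,255],[0,0,0,0,255],[0,0,0,0,255]]
  ]
}}

```text
t: 5.57
tcp_pos: [469.8, 45.6, 181.3]
tcp_rot: [0.999, -0.034, -0.0, 0.0]
ft_force: [0.5, 0.3, -1.9]
grip_width: 15.6
finger_force: 44.9
```

Run:
```python
from h import *
a=snap('wrist','w2'); s=status.get_obs(); print({k:np.round(s[k],3) for k in('t','tcp_pos','tcp_rot','ft_force','moment','finger_force','grip_width')})
print(a['cam_to_world'][:3,3], px('w2',[518,31.5,60]))
```

```text
{'t': np.float64(5.617), 'tcp_pos': array([469.666,  45.504, 181.302]), 'tcp_rot': array([ 0.999, -0.034, -0.   ,  0.   ]), 'ft_force': array([-0.243, -0.373, -1.35 ]), 'moment': array([ 0.047, -0.01 ,  0.037]), 'finger_force': np.float64(44.911), 'grip_width': np.float64(15.284)}
[549.69864419  39.90872466 342.77676646] [290.22240098 150.61933058]
```

View pics/w2.png

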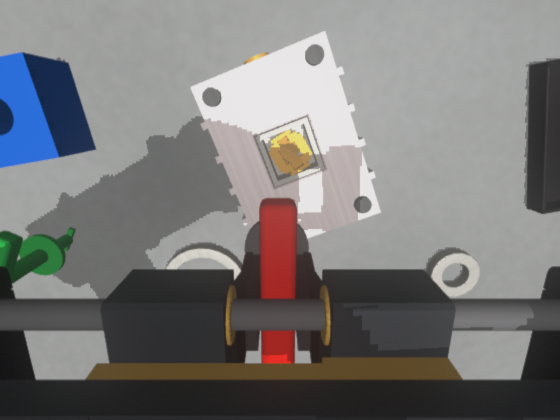

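The casting is clear: plug centre at about (289,151), casting corners near (192,88), (325,32) and (380,210). A crop will let me measure the plug.

Run:
```python
from h import *
im=cv2.imread('pics/w2.png'); cv2.imwrite('pics/w2c.png',cv2.resize(im[105:200,240:340],None,fx=6,fy=6,interpolation=cv2.INTER_CUBIC))
```

```text
(no output)
```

View pics/w2c.png

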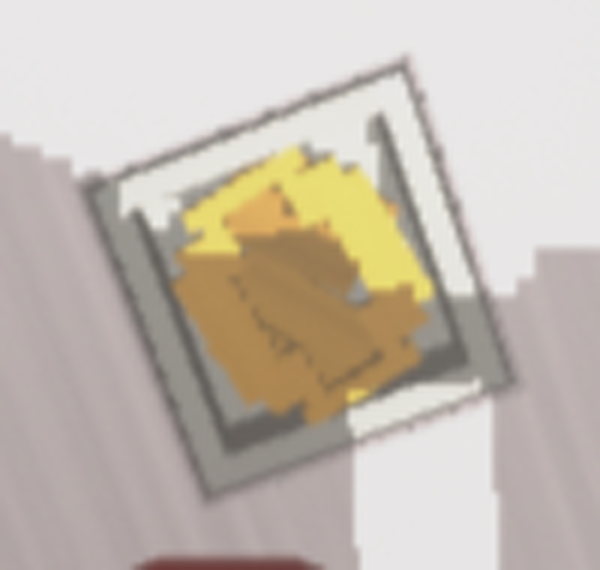

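The bore outline in the crop has corners at (88,185), (405,62), (513,382) and (208,497). The dark slot seems to run from upper left to lower right, but the shadow blurs it, so I'll find it by feel.

Run:
```python
from h import *
C=np.array([(88,185),(405,62),(513,382),(208,497)]); C=(C+.5)/6-.5+[240,105]
W=np.array([at('w2',c,60)[:2] for c in C]); print(W.round(1).tolist(), W.mean(0))
E=[W[0]-W[3],W[1]-W[2]]; print([ (np.hypot(*e),np.arctan2(e[1],e[0])) for e in E]); E=[W[0]-W[1],W[3]-W[2]]; print([ (np.hypot(*e),np.arctan2(e[1],e[0])-np.pi/2) for e in E])
# casting corners
for n,(f,pts) in {'w2':('w2',[(192,88),(325,32),(380,210)]),'t0':('t0',[(160+437/5.3,200+122/5.3),(160+632/5.3,200+52/5.3),(160+737/5.3,200+318/5.3),(160+540/5.3,200+393/5.3)])}.items():
    w=np.array([at(f,p,60)[:2] for p in pts]); print(n,w.round(1).tolist(), (w[0]+w[2])/2, w.mean(0))
# dark red slot ends guess
a=at('w2',(240.+240/6,105+240/6),60);b=at('w2',(240+365/6,105+375/6),60);print('slot guess',a,b,np.arctan2(*(a-b)[[1,0]]))
# tray corners in t0 (rim z=22)
im=cv2.imread('pics/t0.png'); g=cv2.cvtColor(im,cv2.COLOR_BGR2GRAY); m=(g<60).astype(np.uint8); m[:,:335]=0;m[:,415:]=0;m[:200]=0;m[275:]=0
ys,xs=np.nonzero(m); r=cv2.minAreaRect(np.c_[xs,ys].astype(np.float32)); w=np.array([at('t0',p,22)[:2] for p in cv2.boxPoints(r)]); print('tray',r,w.round(1).tolist(),w.mean(0))
im=cv2.imread('pics/s0.png'); g=cv2.cvtColor(im,cv2.COLOR_BGR2GRAY); m=(g<50).astype(np.uint8); m[:,:190]=0;m[:,245:]=0;m[:188]=0;m[234:]=0
ys,xs=np.nonzero(m); r=cv2.minAreaRect(np.c_[xs,ys].astype(np.float32)); w=np.array([at('s0',p,22)[:2] for p in cv2.boxPoints(r)]); print('tray',r,w.round(1).tolist(),w.mean(0))
```

```text
[[532.0, 59.6], [544.9, 16.6], [501.7, 3.6], [488.4, 46.6]] [516.76632758  31.61862346]
[(np.float64(45.45576404322435), np.float64(0.29047876881924634)), (np.float64(45.14362214762984), np.float64(0.2922812690312431))]
[(np.float64(44.87949197800179), np.float64(0.29219669269945925)), (np.float64(44.962482600007924), np.float64(0.2991375346817198))]
w2 [[570.9, 104.5], [602.9, 0.9], [462.7, -42.2]] [516.77523948  31.11127453] [545.48639005  21.03858272]
t0 [[572.7, 103.6], [603.2, -0.6], [460.6, -45.0], [429.4, 57.8]] [516.60103328  29.30595429] [516.44046003  28.9666895 ]
slot guess [523.04717698  39.49399209  60.        ] [503.66942767  23.55668194  60.        ] 0.688283321518682
tray ((376.23480224609375, 237.33302307128906), (49.77609634399414, 50.219337463378906), 77.19573211669922) [[572.6, -191.6], [595.8, -336.3], [454.6, -349.3], [432.8, -208.3]] [ 513.95824524 -271.38113268]
tray ((215.2871551513672, 211.3712921142578), (31.24416732788086, 36.71687316894531), 84.2894058227539) [[455.4, -352.7], [441.1, -210.7], [586.6, -190.5], [599.4, -324.7]] [ 520.60483798 -269.63523155]
```

Run:
```python
from h import *
im=cv2.imread('pics/w2.png').astype(int); red=im[...,2]-im[...,1]
print(red[192:206,272:284].mean(1)); print(red[215,255:303])
s=status.get_obs(); R=s['tcp_rot']; t=s['tcp_pos']; yaw=2*np.arctan2(R[1],R[0]); print(yaw,t)
for v in (197.5,198.5):
  p=at('w2',(278.5,v),t[2]+19+8)-t; print(p, p[0]*np.cos(yaw)+p[1]*np.sin(yaw), -p[0]*np.sin(yaw)*-1-p[1]*np.cos(yaw))
```

```text
[11.         11.41666667 11.83333333 11.41666667 12.25       20.91666667
 33.33333333 45.5        48.58333333 50.41666667 52.08333333 54.75
 63.91666667 75.41666667]
[ 11  11  11  13  38  71  91  96  99 103 107 111 111 109 110 110 110 110
 110 109 110 109 109 110 109 108 109 107 108 107 108 108 107 107 106 105
 101  96  91  84  77  50  22  13  12  12  11  12]
-0.06784188621496891 [469.6658778   45.50399482 181.30187728]
[46.66181465 -3.82995218 27.        ] 46.81410673598326 0.6579440728110075
[46.24854686 -3.80231132 27.        ] 46.39991585321127 0.658382165568725
```

Request:
{"method": "move_arm", "body": {
  "steps": [
    [[9,2,0,-0.08,255],[20,4.5,0,-0.18,255],[31,7,0,-0.28,255],[41,9.5,0,-0.38,255],[46.8,11,0,-0.47,255]]
  ]
}}

```text
t: 6.03
tcp_pos: [516.5, 30.9, 181.3]
tcp_rot: [0.979, 0.202, 0.0, 0.0]
ft_force: [0.1, 0.7, -2.0]
grip_width: 15.7
finger_force: 44.9
```

Request:
{"method": "move_arm", "body": {
  "steps": [
    [[0,0,0,-0.1,255],[0,0,5,-0.2,255],[0,0,12,-0.3,255],[0,0,20,-0.38,255],[0,0,26,-0.4,255]]
  ]
}}

```text
t: 6.45
tcp_pos: [515.3, 31.0, 154.8]
tcp_rot: [0.92, 0.391, -0.0, -0.0]
ft_force: [-0.3, 0.7, -1.4]
grip_width: 15.9
finger_force: 44.9
```

Request:
{"method": "move_arm", "body": {
  "steps": [
    [[0,0,3,0,255],[0,0,5,0,255],[0,0,5,0,255],[0,0,5,0,255],[0,0,5,0,255]]
  ]
}}

```text
t: 6.87
tcp_pos: [515.7, 30.8, 151.0]
tcp_rot: [0.921, 0.39, 0.0, 0.0]
ft_force: [0.7, -0.7, -2.3]
grip_width: 15.3
finger_force: 44.9
```

```bash
cat >> h.py <<'E'
def st():
    s=status.get_obs(); R=s['tcp_rot']; print('t',round(s['t'],2),'p',s['tcp_pos'].round(2),'yaw',round(2*np.arctan2(R[1],R[0]),4),'F',s['ft_force'].round(2),'M',s['moment'].round(3),'g',round(s['grip_width'],1),round(s['finger_force'],1),'tilt',R[2:].round(4))
E
python3 -c "
from h import *
st(); snap('scene','s1'); snap('top','t1')
for f in('s1','t1'):
  im=cv2.imread(f'pics/{f}.png'); u,v=px(f,[516,32,80]).astype(int); cv2.imwrite(f'pics/{f}c.png',cv2.resize(im[v-40:v+40,u-50:u+50],None,fx=4,fy=7 if 0 else 4,interpolation=cv2.INTER_CUBIC))
cv2.imwrite('pics/m1.png',np.hstack([cv2.imread('pics/s1c.png'),cv2.imread('pics/t1c.png')]))
"
```

```text
t 6.87 p [515.69  30.8  150.97] yaw 0.8008 F [ 0.74 -0.7  -2.35] M [-0.096 -0.012  0.055] g 15.3 44.9 tilt [0.0005 0.0001]
```

View pics/m1.png

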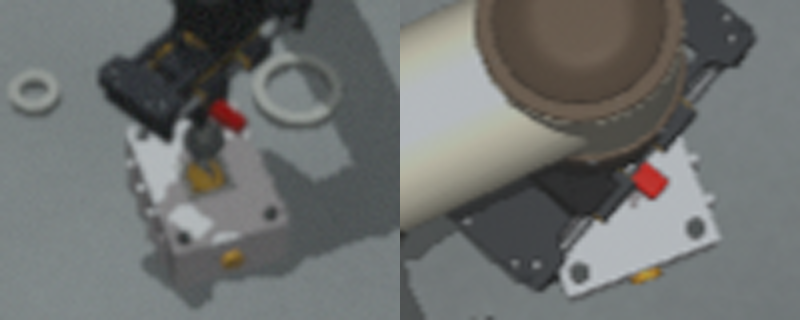

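The crops show the shank hanging over the brass insert with the puller held squarely. Next I press lightly.

Request:
{"method": "move_arm", "body": {
  "steps": [
    [[0.3,-0.3,2,0,255],[0.3,-0.3,4,0,255],[0.3,-0.3,6,0,255],[0.3,-0.3,8,0,255],[0.3,-0.3,9,0,255]]
  ]
}}

```text
t: 7.38
tcp_pos: [515.5, 31.1, 141.6]
tcp_rot: [0.921, 0.39, 0.0, 0.0]
ft_force: [-0.7, 0.4, 0.7]
grip_width: 15.7
finger_force: 44.9
```

```bash
python3 -c "
from h import *
st()"
```

```text
t 7.38 p [515.52  31.08 141.57] yaw 0.8013 F [-0.72  0.38  0.74] M [-0.014  0.115 -0.037] g 15.7 44.9 tilt [0.0001 0.0001]
```

Request:
{"method": "move_arm", "body": {
  "steps": [
    [[0,0,1,0,255],[0,0,2,0,255],[0,0,4,0,255],[0,0,5,0,255],[0,0,5,0,255]]
  ]
}}

```text
t: 7.8
tcp_pos: [515.5, 31.1, 136.6]
tcp_rot: [0.921, 0.39, 0.0, 0.0]
ft_force: [-0.2, 0.2, 2.7]
grip_width: 15.4
finger_force: 44.9
```

```bash
python3 -c "
from h import *
st()"
```

```text
t 7.8 p [515.51  31.13 136.62] yaw 0.8013 F [-0.21  0.19  2.7 ] M [ 0.004  0.141 -0.033] g 15.4 44.9 tilt [0.0002 0.0001]
```

Request:
{"method": "move_arm", "body": {
  "steps": [
    [[0,0,0,0.03,255],[0,0,0,0.06,255],[0,0,0,0.09,255],[0,0,0,0.12,255],[0,0,0,0.15,255]]
  ]
}}

```text
t: 8.22
tcp_pos: [515.5, 31.1, 136.8]
tcp_rot: [0.948, 0.319, 0.0, 0.0]
ft_force: [-1.0, 0.6, 2.7]
grip_width: 15.3
finger_force: 45.0
```

```bash
python3 -c "
from h import *
st()"
```

```text
t 8.22 p [515.46  31.09 136.77] yaw 0.6498 F [-0.99  0.59  2.71] M [ 0.047  0.28  -0.014] g 15.3 45.0 tilt [0.0001 0.0001]
```

Request:
{"method": "move_arm", "body": {
  "steps": [
    [[0,0,0,0.03,255],[0,0,0,0.06,255],[0,0,0,0.09,255],[0,0,0,0.12,255],[0,0,0,0.15,255]]
  ]
}}

```text
t: 8.63
tcp_pos: [515.3, 31.0, 136.0]
tcp_rot: [0.969, 0.247, -0.0, 0.0]
ft_force: [-0.1, 0.1, -1.4]
grip_width: 15.7
finger_force: 44.9
```

```bash
python3 -c "
from h import *
st()"
```

```text
t 8.63 p [515.31  30.97 136.01] yaw 0.4995 F [-0.12  0.13 -1.37] M [-0.347 -0.263  0.012] g 15.7 44.9 tilt [-0.0002  0.    ]
```

Request:
{"method": "move_arm", "body": {
  "steps": [
    [[0,0,0,0.03,255],[0,0,0,0.06,255],[0,0,0,0.09,255],[0,0,0,0.12,255],[0,0,0,0.15,255]]
  ]
}}

```text
t: 9.05
tcp_pos: [515.2, 30.8, 136.0]
tcp_rot: [0.985, 0.174, -0.0, 0.0]
ft_force: [0.8, -1.0, -1.3]
grip_width: 15.7
finger_force: 44.9
```

```bash
python3 -c "
from h import *
st()"
```

```text
t 9.05 p [515.24  30.81 135.97] yaw 0.3497 F [ 0.8  -1.05 -1.3 ] M [-0.574 -0.287  0.023] g 15.7 44.9 tilt [-0.0003  0.0002]
```

The head has dropped: Fz fell to the puller's weight alone. I'll follow it down to restore the light press.

Request:
{"method": "move_arm", "body": {
  "steps": [
    [[0,0,1,0,255],[0,0,2,0,255],[0,0,4,0,255],[0,0,5,0,255],[0,0,5,0,255]]
  ]
}}

```text
t: 9.47
tcp_pos: [515.7, 31.2, 131.6]
tcp_rot: [0.985, 0.175, 0.0, 0.0]
ft_force: [1.1, -1.5, 0.8]
grip_width: 15.5
finger_force: 44.9
```

```bash
python3 -c "
from h import *
st()"
```

```text
t 9.47 p [515.73  31.22 131.62] yaw 0.3517 F [ 1.13 -1.46  0.82] M [-0.314 -0.297  0.04 ] g 15.5 44.9 tilt [0.0004 0.    ]
```

Request:
{"method": "move_arm", "body": {
  "steps": [
    [[0,0,1,0,255],[0,0,2,0,255],[0,0,4,0,255],[0,0,5,0,255],[0,0,5,0,255]]
  ]
}}

```text
t: 9.88
tcp_pos: [515.7, 31.2, 126.7]
tcp_rot: [0.985, 0.175, 0.0, 0.0]
ft_force: [1.1, -0.8, 1.0]
grip_width: 15.4
finger_force: 44.9
```

```bash
python3 -c "
from h import *
st()"
```

```text
t 9.88 p [515.7   31.21 126.65] yaw 0.3514 F [ 1.08 -0.76  1.04] M [-0.312 -0.346  0.029] g 15.4 44.9 tilt [0.0004 0.    ]
```

Request:
{"method": "move_arm", "body": {
  "steps": [
    [[0,0,1,0.04,255],[0,0,2,0.08,255],[0,0,2,0.12,255],[0,0,2,0.16,255],[0,0,2,0.2,255]]
  ]
}}

```text
t: 10.3
tcp_pos: [515.8, 31.2, 124.9]
tcp_rot: [0.997, 0.075, 0.001, 0.0]
ft_force: [1.4, -0.7, 2.6]
grip_width: 15.4
finger_force: 44.9
```

```bash
python3 -c "
from h import *
st()"
```

```text
t 10.3 p [515.8   31.16 124.93] yaw 0.1496 F [ 1.39 -0.66  2.6 ] M [-0.328 -0.414  0.05 ] g 15.4 44.9 tilt [0.0005 0.    ]
```

Request:
{"method": "move_arm", "body": {
  "steps": [
    [[0,0,0.3,0.02,255],[0,0,0.6,0.05,255],[0,0,1,0.08,255],[0,0,1,0.11,255],[0,0,1,0.14,255]]
  ]
}}

```text
t: 10.72
tcp_pos: [515.8, 31.1, 123.8]
tcp_rot: [1.0, 0.005, 0.0, -0.0]
ft_force: [1.1, -0.3, 2.6]
grip_width: 15.5
finger_force: 44.9
```

```bash
python3 -c "
from h import *
st()"
```

```text
t 10.72 p [515.76  31.14 123.83] yaw 0.0103 F [ 1.09 -0.25  2.63] M [-0.373 -0.354 -0.024] g 15.5 44.9 tilt [ 0.0004 -0.    ]
```

Request:
{"method": "move_arm", "body": {
  "steps": [
    [[0,0,0.2,0.02,255],[0,0,0.4,0.05,255],[0,0,0.5,0.08,255],[0,0,0.5,0.1,255],[0,0,0.5,0.12,255]]
  ]
}}

```text
t: 11.13
tcp_pos: [515.5, 31.1, 123.2]
tcp_rot: [0.998, -0.055, 0.0, 0.0]
ft_force: [2.1, -1.3, 2.3]
grip_width: 15.1
finger_force: 44.9
```

```bash
python3 -c "
from h import *
st()"
```

```text
t 11.13 p [515.54  31.09 123.16] yaw -0.1098 F [ 2.06 -1.33  2.28] M [-0.439 -0.445  0.013] g 15.1 44.9 tilt [0.0002 0.    ]
```

Request:
{"method": "move_arm", "body": {
  "steps": [
    [[0,0,0.2,0.02,255],[0,0,0.4,0.04,255],[0,0,0.5,0.06,255],[0,0,0.5,0.08,255],[0,0,0.5,0.1,255]]
  ]
}}

```text
t: 11.55
tcp_pos: [515.4, 31.1, 122.5]
tcp_rot: [0.994, -0.105, -0.0, 0.0]
ft_force: [1.8, -0.7, 3.5]
grip_width: 15.9
finger_force: 44.9
```

```bash
python3 -c "
from h import *
st()"
```

```text
t 11.55 p [515.35  31.06 122.53] yaw -0.2106 F [ 1.82 -0.67  3.5 ] M [-0.53  -0.47  -0.006] g 15.9 44.9 tilt [-0.      0.0001]
```

Request:
{"method": "move_arm", "body": {
  "steps": [
    [[0.3,0.1,0,0.02,255],[0.5,0.2,0,0.04,255],[0.5,0.2,0,0.06,255],[0.5,0.2,0,0.08,255],[0.5,0.2,0,0.08,255]]
  ]
}}

```text
t: 11.97
tcp_pos: [515.6, 30.8, 122.5]
tcp_rot: [0.99, -0.145, -0.0, -0.0]
ft_force: [0.4, -1.3, 2.1]
grip_width: 15.4
finger_force: 44.9
```

```bash
python3 -c "
from h import *
st()"
```

```text
t 11.97 p [515.64  30.82 122.45] yaw -0.2901 F [ 0.36 -1.27  2.09] M [-0.265 -0.278  0.012] g 15.4 44.9 tilt [-0.0002 -0.    ]
```

Request:
{"method": "move_arm", "body": {
  "steps": [
    [[0,0,0,0.02,255],[0,0,0,0.04,255],[0,0,0,0.06,255],[0,0,0,0.06,255],[0,0,0,0.06,255]]
  ]
}}

```text
t: 12.38
tcp_pos: [515.7, 30.8, 122.5]
tcp_rot: [0.985, -0.173, -0.0, 0.0]
ft_force: [1.0, -0.2, 2.0]
grip_width: 16.0
finger_force: 44.9
```

```bash
python3 -c "
from h import *
st()"
```

```text
t 12.38 p [515.7   30.83 122.5 ] yaw -0.3486 F [ 1.   -0.21  2.  ] M [-0.202 -0.178  0.108] g 16.0 44.9 tilt [-0.0001  0.    ]
```

Request:
{"method": "move_arm", "body": {
  "steps": [
    [[0,0,0,0.01,255],[0,0,0,0.02,255],[0,0,0,0.02,255],[0,0,0,0.02,255],[0,0,0,0.02,255]]
  ]
}}

```text
t: 12.8
tcp_pos: [515.7, 30.8, 122.5]
tcp_rot: [0.983, -0.183, -0.0, 0.0]
ft_force: [-0.1, 0.1, 2.0]
grip_width: 15.6
finger_force: 44.9
```

```bash
python3 -c "
from h import *
st()"
```

```text
t 12.8 p [515.71  30.8  122.53] yaw -0.3686 F [-0.07  0.08  1.98] M [-0.178 -0.121  0.232] g 15.6 44.9 tilt [-0.0001  0.0001]
```

Request:
{"method": "move_arm", "body": {
  "steps": [
    [[0,0,0,0.01,255],[0,0,0,0.02,255],[0,0,0,0.02,255],[0,0,0,0.02,255],[0,0,0,0.02,255]]
  ]
}}

```text
t: 13.22
tcp_pos: [515.7, 30.8, 122.5]
tcp_rot: [0.981, -0.193, -0.0, 0.0]
ft_force: [0.4, -0.2, 1.9]
grip_width: 15.2
finger_force: 45.0
```

```bash
python3 -c "
from h import *
st()"
```

```text
t 13.22 p [515.73  30.77 122.53] yaw -0.3886 F [ 0.36 -0.22  1.87] M [-0.248 -0.01   0.298] g 15.2 45.0 tilt [-0.0001  0.0001]
```

The stop is found: Mz rises steadily to about 0.3 N m, still below the limit. I'll ease off a touch, then draw straight up.

Request:
{"method": "move_arm", "body": {
  "steps": [
    [[0,0,0,-0.01,255],[0,0,0,-0.02,255],[0,0,0,-0.025,255],[0,0,0,-0.025,255],[0,0,0,-0.025,255]]
  ],
  "squeeze": 58
}}

```text
t: 13.63
tcp_pos: [515.8, 30.8, 122.5]
tcp_rot: [0.983, -0.181, -0.0, -0.0]
ft_force: [0.5, -0.5, 1.6]
grip_width: 15.0
finger_force: 57.9
```

Request:
{"method": "move_arm", "body": {
  "steps": [
    [[0,0,-2,0,255],[0,0,-4,0,255],[0,0,-6,0,255],[0,0,-7,0,255],[0,0,-8,0,255]]
  ]
}}

```text
t: 14.05
tcp_pos: [514.8, 30.9, 129.0]
tcp_rot: [0.983, -0.181, -0.001, -0.0]
ft_force: [2.1, -0.2, -10.3]
grip_width: 15.7
finger_force: 58.0
```

```bash
python3 -c "
from h import *
st()"
```

```text
t 14.05 p [514.75  30.88 129.01] yaw -0.3649 F [  2.13  -0.19 -10.3 ] M [-0.004 -0.758  0.172] g 15.7 58.0 tilt [-0.0012 -0.    ]
```

Request:
{"method": "move_arm", "body": {
  "steps": [
    [[0,0,-1,0,255],[0,0,-2,0,255],[0,0,-3,0,255],[0,0,-4,0,255],[0,0,-5,0,255]]
  ]
}}

```text
t: 14.47
tcp_pos: [514.7, 30.6, 134.5]
tcp_rot: [0.983, -0.181, -0.001, 0.0]
ft_force: [1.5, 1.0, -13.0]
grip_width: 15.6
finger_force: 57.9
```

```bash
python3 -c "
from h import *
st()"
```

```text
t 14.47 p [514.73  30.65 134.5 ] yaw -0.3645 F [  1.51   1.02 -13.04] M [ 0.056 -0.502  0.147] g 15.6 57.9 tilt [-0.0014  0.0004]
```

Request:
{"method": "move_arm", "body": {
  "steps": [
    [[0,0,-2,0,255],[0,0,-4,0,255],[0,0,-6,0,255],[0,0,-8,0,255],[0,0,-10,0,255]]
  ]
}}

```text
t: 14.88
tcp_pos: [515.2, 30.6, 145.6]
tcp_rot: [0.983, -0.181, -0.001, 0.0]
ft_force: [0.3, -0.7, -12.7]
grip_width: 15.2
finger_force: 57.9
```

Request:
{"method": "move_arm", "body": {
  "steps": [
    [[0,0,-2,0,255],[0,0,-4,0,255],[0,0,-6,0,255],[0,0,-8,0,255],[0,0,-10,0,255]]
  ]
}}

```text
t: 15.3
tcp_pos: [516.6, 30.9, 156.7]
tcp_rot: [0.984, -0.181, 0.001, -0.0]
ft_force: [-0.5, -0.1, -7.2]
grip_width: 15.3
finger_force: 57.9
```

```bash
python3 -c "
from h import *
st()"
```

```text
t 15.3 p [516.56  30.9  156.69] yaw -0.3633 F [-0.46 -0.11 -7.16] M [-0.238  0.144  0.048] g 15.3 57.9 tilt [ 0.001  -0.0002]
```

Request:
{"method": "move_arm", "body": {
  "steps": [
    [[0,0,-2,0,255],[0,0,-4,0,255],[0,0,-6,0,255],[0,0,-8,0,255],[0,0,-10,0,255]]
  ]
}}

```text
t: 15.72
tcp_pos: [516.1, 30.9, 166.1]
tcp_rot: [0.984, -0.181, 0.0, -0.0]
ft_force: [-0.4, -0.3, -6.8]
grip_width: 15.3
finger_force: 57.9
```

```bash
python3 -c "
from h import *
st()"
```

```text
t 15.72 p [516.12  30.86 166.12] yaw -0.3637 F [-0.36 -0.31 -6.84] M [-0.035  0.025  0.039] g 15.3 57.9 tilt [ 0.0004 -0.0001]
```

The plug is out: Fz is about −7 N, which is puller plus plug. I'll raise it clear and carry it to the tray.

Request:
{"method": "move_arm", "body": {
  "steps": [
    [[0,0,-4,0,255],[0,0,-12,0,255],[0,0,-20,0,255],[0,0,-26,0,255],[0,0,-30,0,255]]
  ]
}}

```text
t: 16.13
tcp_pos: [516.5, 31.0, 197.1]
tcp_rot: [0.984, -0.181, 0.001, -0.001]
ft_force: [-0.1, -0.5, -7.3]
grip_width: 15.8
finger_force: 57.9
```

Request:
{"method": "move_arm", "body": {
  "steps": [
    [[2,5,0,0,255],[6,15,0,0,255],[11.5,30,0,0,255],[18.3,48,0,0,255],[25.3,66,0,0,255]]
  ]
}}

```text
t: 16.55
tcp_pos: [515.2, -41.3, 195.0]
tcp_rot: [0.984, -0.181, -0.001, 0.0]
ft_force: [0.0, 0.1, -8.1]
grip_width: 15.3
finger_force: 57.9
```

Request:
{"method": "move_arm", "body": {
  "steps": [
    [[7.7,20,0,0,255],[15.3,40,0,0,255],[23,60,0,0,255],[30.6,80,0,0,255],[38.3,100,0,0,255]]
  ]
}}

```text
t: 16.97
tcp_pos: [515.2, -148.9, 194.9]
tcp_rot: [0.983, -0.181, -0.001, 0.0]
ft_force: [0.0, -0.3, -7.5]
grip_width: 15.4
finger_force: 57.9
```

Request:
{"method": "move_arm", "body": {
  "steps": [
    [[7.7,20,0,0,255],[15.3,40,0,0,255],[22.2,58,0,0,255],[27.6,72,0,0,255],[31.4,82,0,0,255]]
  ]
}}

```text
t: 17.38
tcp_pos: [515.3, -237.0, 194.7]
tcp_rot: [0.983, -0.182, -0.001, 0.0]
ft_force: [-0.7, 0.7, -7.5]
grip_width: 15.1
finger_force: 57.9
```

Request:
{"method": "move_arm", "body": {
  "steps": [
    [[3.8,10,0,0,255],[7,18,0,0,255],[9.6,25,0,0,255],[11.5,30,0,0,255],[12.6,33,0,0,255]]
  ]
}}

```text
t: 17.8
tcp_pos: [516.4, -270.5, 195.5]
tcp_rot: [0.984, -0.181, -0.0, -0.0]
ft_force: [-0.3, -0.4, -7.9]
grip_width: 15.1
finger_force: 57.9
```

Request:
{"method": "move_arm", "body": {
  "steps": [
    [[0,0,2,0,255],[0,0,6,0,255],[0,0,12,0,255],[0,0,20,0,255],[0,0,28,0,255]]
  ]
}}

```text
t: 18.22
tcp_pos: [516.3, -269.6, 166.6]
tcp_rot: [0.984, -0.181, -0.0, -0.0]
ft_force: [0.3, 0.7, -7.5]
grip_width: 15.3
finger_force: 57.9
```

```bash
python3 -c "
from h import *
st(); s=snap('scene','s2')
im=cv2.imread('pics/s2.png'); cv2.imwrite('pics/s2c.png',cv2.resize(im[150:260,150:320],None,fx=4.7,fy=4.7,interpolation=cv2.INTER_CUBIC))
"
```

```text
t 18.22 p [ 516.27 -269.62  166.62] yaw -0.3633 F [ 0.33  0.74 -7.54] M [-0.007  0.024 -0.032] g 15.3 57.9 tilt [-0.0002 -0.0001]
```

View pics/s2c.png

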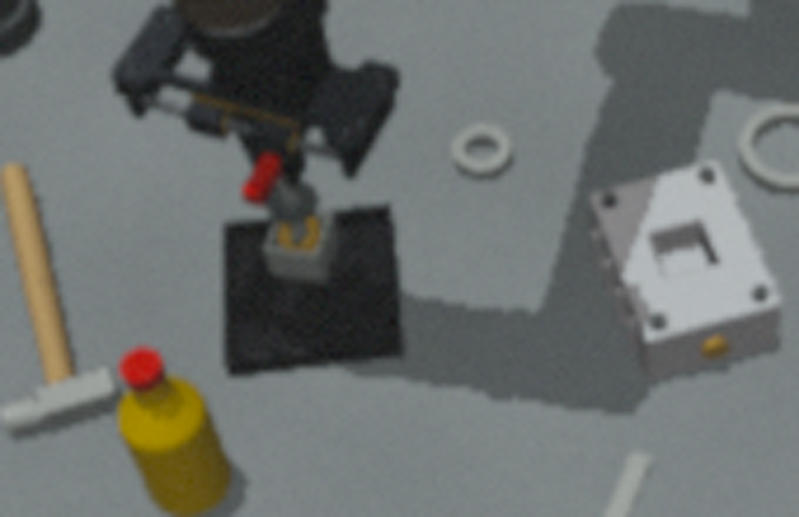

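The plug hangs upright from the puller over the tray: plug at crop (300,245), tray roughly (225–400, 205–370), bore empty. I'll lower it gently.

Request:
{"method": "move_arm", "body": {
  "steps": [
    [[0,0,8,0,255],[0,0,17,0,255],[0,0,26,0,255],[0,0,34,0,255],[0,0,40,0,255]]
  ]
}}

```text
t: 18.68
tcp_pos: [515.8, -269.9, 126.0]
tcp_rot: [0.983, -0.181, -0.001, -0.0]
ft_force: [-0.7, -0.8, -7.5]
grip_width: 15.4
finger_force: 57.9
```

Request:
{"method": "move_arm", "body": {
  "steps": [
    [[0,0,4,0,255],[0,0,7,0,255],[0,0,10,0,255],[0,0,12,0,255],[0,0,13,0,255]]
  ]
}}

```text
t: 19.1
tcp_pos: [516.5, -270.1, 114.5]
tcp_rot: [0.984, -0.181, 0.0, 0.0]
ft_force: [-0.9, -0.1, -8.2]
grip_width: 15.5
finger_force: 57.9
```

```bash
python3 -c "
from h import *
st()"
```

```text
t 19.1 p [ 516.47 -270.12  114.5 ] yaw -0.3638 F [-0.86 -0.1  -8.17] M [ 0.021  0.054 -0.024] g 15.5 57.9 tilt [0.0001 0.    ]
```

Request:
{"method": "move_arm", "body": {
  "steps": [
    [[0,0,1,0,255],[0,0,1.8,0,255],[0,0,2.6,0,255],[0,0,3.4,0,255],[0,0,4,0,255]]
  ]
}}

```text
t: 19.52
tcp_pos: [516.7, -270.3, 111.2]
tcp_rot: [0.984, -0.181, 0.0, 0.0]
ft_force: [-1.2, -0.2, -3.6]
grip_width: 15.3
finger_force: 57.9
```

```bash
python3 -c "
from h import *
st()"
```

```text
t 19.52 p [ 516.66 -270.27  111.22] yaw -0.3634 F [-1.17 -0.21 -3.57] M [0.134 0.278 0.049] g 15.3 57.9 tilt [0.0004 0.0003]
```

Request:
{"method": "move_arm", "body": {
  "steps": [
    [[0,0,0.5,0,255],[0,0,1,0,255],[0,0,1,0,255],[0,0,1,0,255],[0,0,1,0,255]]
  ]
}}

```text
t: 19.93
tcp_pos: [516.9, -270.3, 110.1]
tcp_rot: [0.984, -0.181, 0.001, 0.0]
ft_force: [0.3, -0.2, -2.7]
grip_width: 15.3
finger_force: 57.9
```

```bash
python3 -c "
from h import *
st()"
```

```text
t 19.93 p [ 516.88 -270.29  110.14] yaw -0.3636 F [ 0.25 -0.18 -2.75] M [-0.035 -0.021  0.027] g 15.3 57.9 tilt [0.0007 0.0001]
```

Request:
{"method": "move_arm", "body": {
  "steps": [
    [[0,0,0.5,0,255],[0,0,1,0,255],[0,0,1,0,255],[0,0,1,0,255],[0,0,1,0,255]]
  ]
}}

```text
t: 20.35
tcp_pos: [516.7, -270.2, 108.9]
tcp_rot: [0.984, -0.181, 0.0, 0.0]
ft_force: [-0.6, -0.5, -0.7]
grip_width: 15.2
finger_force: 57.9
```

```bash
python3 -c "
from h import *
st()"
```

```text
t 20.35 p [ 516.7  -270.25  108.89] yaw -0.3636 F [-0.55 -0.52 -0.71] M [-0.156 -0.049 -0.003] g 15.2 57.9 tilt [0.0004 0.0001]
```

Request:
{"method": "move_arm", "body": {
  "steps": [
    [[0,0,0,0,255],[0,0,0,0,255],[0,0,0,0,210],[0,0,0,0,200],[0,0,0,0,190]]
  ],
  "squeeze": 5
}}

```text
t: 20.77
tcp_pos: [516.2, -270.1, 108.5]
tcp_rot: [0.984, -0.181, -0.0, 0.0]
ft_force: [-0.0, -0.0, 0.0]
grip_width: 20.0
finger_force: 0.0
```

Request:
{"method": "move_arm", "body": {
  "steps": [
    [[0,0,0,0,170],[0,0,0,0,150],[0,0,0,0,130],[0,0,0,0,100],[0,0,0,0,80]]
  ]
}}

```text
t: 21.18
tcp_pos: [516.4, -270.1, 108.5]
tcp_rot: [0.984, -0.181, -0.0, 0.0]
ft_force: [0.5, -0.3, 0.5]
grip_width: 48.1
finger_force: 0.1
```

Request:
{"method": "move_arm", "body": {
  "steps": [
    [[0,0,0,0,60],[0,0,0,0,30],[0,0,0,0,0],[0,0,0,0,0],[0,0,0,0,0]]
  ]
}}

```text
t: 21.6
tcp_pos: [516.3, -270.1, 108.5]
tcp_rot: [0.984, -0.181, -0.0, -0.0]
ft_force: [-0.2, -0.5, -0.3]
grip_width: 80.6
finger_force: 0.1
```

```bash
python3 -c "
from h import *
st(); s=snap('scene','s3'); snap('wrist','w3')
im=cv2.imread('pics/s3.png'); w=cv2.imread('pics/w3.png'); a=cv2.resize(im[170:250,180:260],(400,400),interpolation=cv2.INTER_CUBIC); b=cv2.resize(w,(400,300)); cv2.imwrite('pics/m3.png',np.hstack([a,np.vstack([b,np.zeros((100,400,3),np.uint8)])]))
"
```

```text
t 21.6 p [ 516.31 -270.06  108.51] yaw -0.3638 F [-0.18 -0.54 -0.34] M [-0.077  0.029  0.   ] g 80.6 0.1 tilt [-0.0001 -0.    ]
```

View pics/m3.png

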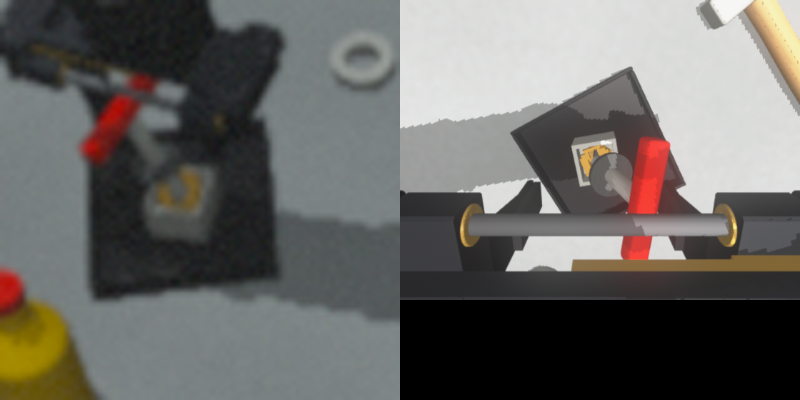

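The puller, still in the plug, leans to the right in the wrist image (bar about (645,200), flange (608,175), plug (597,158)). I'll measure the lean and see whether it rests on the finger.

Run:
```python
from h import *
s=status.get_obs(); yaw=-0.364; t=s['tcp_pos']; ux=np.array([np.cos(yaw),np.sin(yaw)]); uy=np.array([np.sin(yaw),-np.cos(yaw)])
for n,uv,z in(('bar',((646-400)*1.4,198*1.4),124),('flange',((610-400)*1.4,175*1.4),67),('plugtop',((594-400)*1.4,158*1.4),38),('barend',((654-400)*1.4,142*1.4),130)):
    p=at('w3',uv,z); d=p[:2]-t[:2]; print(n,p.round(1),'tool x,y',(d@ux).round(1),(d@uy).round(1))
for n,uv,z in(('bar',(180+118/5,170+118/5),124),('flange',(180+182/5,170+182/5),67)):
    p=at('s3',uv,z); d=p[:2]-t[:2]; print('s',n,p.round(1),(d@ux).round(1),(d@uy).round(1))
```

```text
bar [ 510.2 -301.6  124. ] tool x,y 5.5 31.6
flange [ 511.5 -279.7   67. ] tool x,y -1.1 10.7
plugtop [ 522.7 -268.3   38. ] tool x,y 5.3 -3.9
barend [ 546.5 -316.9  130. ] tool x,y 44.9 33.0
s bar [ 514.8 -296.6  124. ] 8.0 25.3
s flange [ 531.8 -257.7   67. ] 10.0 -17.1
```

Request:
{"method": "move_arm", "body": {
  "steps": [
    [[0,0,0,0,0],[0,1,0,0,0],[0,2,0,0,0],[0,3,0,0,0],[0,4,0,0,0]]
  ]
}}

```text
t: 22.12
tcp_pos: [514.9, -274.0, 108.6]
tcp_rot: [0.983, -0.181, 0.0, 0.0]
ft_force: [-0.3, -0.1, -0.0]
grip_width: 87.1
finger_force: 0.1
```

Request:
{"method": "move_arm", "body": {
  "steps": [
    [[0,1.5,0,0,0],[0,3,0,0,0],[0,5,0,0,0],[0,7,0,0,0],[0,9,0,0,0]]
  ]
}}

```text
t: 22.53
tcp_pos: [511.7, -282.4, 108.6]
tcp_rot: [0.984, -0.181, 0.0, 0.0]
ft_force: [-0.6, -0.0, 0.4]
grip_width: 86.8
finger_force: 0.0
```

Request:
{"method": "move_arm", "body": {
  "steps": [
    [[0,2,0,0,0],[0,4,0,0,0],[0,7,0,0,0],[0,10,0,0,0],[0,12,0,0,0]]
  ]
}}

```text
t: 22.95
tcp_pos: [507.4, -293.8, 108.5]
tcp_rot: [0.983, -0.181, -0.0, 0.0]
ft_force: [-0.1, 0.7, 0.4]
grip_width: 87.0
finger_force: 0.0
```

```bash
cat >> h.py <<'E'
def bar(f,box):
    x0,y0,x1,y1=box; h=cv2.cvtColor(cv2.imread(f'pics/{f}.png'),cv2.COLOR_BGR2HSV)[y0:y1,x0:x1]
    ys,xs=np.nonzero(((h[...,0]<10)|(h[...,0]>170))&(h[...,1]>150)&(h[...,2]>50)); r=cv2.minAreaRect(np.c_[xs+x0,ys+y0].astype(np.float32)); return len(xs),np.round(r[0],1),cv2.boxPoints(r).round(0).tolist()
E
python3 - <<'E'
from h import *
st(); snap('wrist','w4'); snap('scene','s4')
t=status.get_obs()['tcp_pos']; yaw=-0.364; ux=np.array([np.cos(yaw),np.sin(yaw)]); uy=np.array([np.sin(yaw),-np.cos(yaw)])
for f in('w3','w4'):
    n,c,b=bar(f,(230,150,480,285)); print(f,n,c,b)
    e=sorted(b,key=lambda p:p[1])[:2]; e=np.mean(e,0); p=at(f,e,128); print('barend top',p.round(1),'rel tool now',((p[:2]-t[:2])@ux).round(1),((p[:2]-t[:2])@uy).round(1))
for f in('s3','s4'): print(f,bar(f,(190,170,225,225)))
E
```

```text
t 22.95 p [ 507.35 -293.79  108.55] yaw -0.364 F [-0.09  0.71  0.4 ] M [0.002 0.02  0.014] g 87.0 0.0 tilt [-0.  0.]
w3 3909 [349.1 240.4] [[320.0, 284.0], [336.0, 190.0], [378.0, 197.0], [363.0, 291.0]]
barend top [ 547.9 -318.4  128. ] rel tool now 46.7 8.5
w4 2627 [325.  250.5] [[304.0, 284.0], [304.0, 217.0], [346.0, 217.0], [346.0, 284.0]]
barend top [ 533.9 -326.1  128. ] rel tool now 36.3 20.7
s3 (82, array([202.8, 192.8]), [[195.0, 200.0], [205.0, 183.0], [210.0, 186.0], [200.0, 203.0]])
s4 (58, array([200.7, 190.3]), [[194.0, 196.0], [203.0, 182.0], [207.0, 185.0], [198.0, 198.0]])
```

Request:
{"method": "move_arm", "body": {
  "steps": [
    [[0,2,0,0,0],[0,5,0,0,0],[0,8,0,0,0],[0,10,0,0,0],[0,10,0,0,0]]
  ]
}}

```text
t: 23.47
tcp_pos: [503.8, -303.2, 108.6]
tcp_rot: [0.983, -0.181, -0.0, 0.0]
ft_force: [-0.4, 0.2, -0.2]
grip_width: 87.0
finger_force: 0.0
```

Run:
```python
from h import *
st(); snap('wrist','w5'); snap('scene','s5')
t=status.get_obs()['tcp_pos']; yaw=-0.364; ux=np.array([np.cos(yaw),np.sin(yaw)]); uy=np.array([np.sin(yaw),-np.cos(yaw)])
n,c,b=bar('w5',(200,150,480,285)); print(n,c,b)
e=sorted(b,key=lambda p:p[1])[:2]; e=np.mean(e,0); p=at('w5',e,128); print(p.round(1),((p[:2]-t[:2])@ux).round(1),((p[:2]-t[:2])@uy).round(1))
print(bar('s5',(190,170,225,225)))
w=cv2.imread('pics/w5.png'); im=cv2.imread('pics/s5.png'); a=cv2.resize(im[165:245,180:260],(400,400),interpolation=cv2.INTER_CUBIC); b=cv2.resize(w[100:300,180:480],(400,400*200//300)); cv2.imwrite('pics/m5.png',np.hstack([a,np.vstack([b,np.zeros((400-b.shape[0],400,3),np.uint8)])]))
```

```text
t 23.47 p [ 503.75 -303.18  108.56] yaw -0.3643 F [-0.37  0.16 -0.22] M [-0.027  0.027  0.019] g 87.0 0.0 tilt [-0.  0.]
2616 [303.5 250. ] [[283.0, 216.0], [324.0, 216.0], [324.0, 284.0], [283.0, 284.0]]
[ 534. -327.  128.] 36.7 11.8
(55, array([200.8, 190.4]), [[195.0, 196.0], [203.0, 182.0], [207.0, 185.0], [199.0, 199.0]])
```

View pics/m5.png

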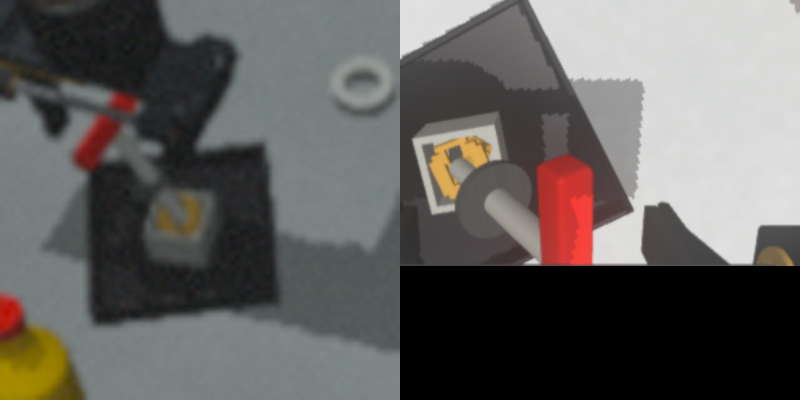

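The puller now rests on its own, leaning and not touching the fingers. The bar has not moved since the last look, and the plug sits flat in the tray. I'll retreat straight up.

Request:
{"method": "move_arm", "body": {
  "steps": [
    [[0,0,-3,0,0],[0,0,-10,0,0],[0,0,-20,0,0],[0,0,-32,0,0],[0,0,-45,0,0]]
  ]
}}

```text
t: 23.98
tcp_pos: [504.1, -302.8, 154.9]
tcp_rot: [0.984, -0.181, 0.0, 0.0]
ft_force: [-0.4, -0.3, -0.2]
grip_width: 87.1
finger_force: 0.0
```

Request:
{"method": "move_arm", "body": {
  "steps": [
    [[0,0,-15,0,0],[0,0,-35,0,0],[0,0,-55,0,0],[0,0,-75,0,0],[0,0,-85,0,0]]
  ]
}}

```text
t: 24.4
tcp_pos: [505.1, -303.3, 242.8]
tcp_rot: [0.984, -0.181, 0.003, 0.001]
ft_force: [0.1, -1.2, -0.1]
grip_width: 87.1
finger_force: 0.0
```

Request:
{"method": "move_arm", "body": {
  "steps": [
    [[0,0,0,0,0],[0,0,0,0,0],[0,0,0,0,0],[0,0,0,0,0],[0,0,0,0,0]]
  ]
}}

```text
t: 24.82
tcp_pos: [503.4, -302.6, 237.2]
tcp_rot: [0.983, -0.181, -0.001, -0.0]
ft_force: [0.1, -0.3, -0.2]
grip_width: 86.9
finger_force: 0.0
```

Run:
```python
from h import *
st(); snap('scene','s6'); snap('wrist','w6')
print(bar('s5',(190,170,225,225)),bar('s6',(190,170,225,225)))
a,b=cv2.imread('pics/s5.png').astype(int),cv2.imread('pics/s6.png').astype(int)
print('diff plug region',abs(a-b)[203:222,206:226].mean(), 'elsewhere casting',abs(a-b)[190:220,280:310].mean())
print('w6 bar',bar('w6',(150,100,480,285)))
```

```text
t 24.82 p [ 503.41 -302.6   237.21] yaw -0.3638 F [ 0.11 -0.3  -0.24] M [ 0.039 -0.066  0.066] g 86.9 0.0 tilt [-0.0013 -0.0002]
(55, array([200.8, 190.4]), [[195.0, 196.0], [203.0, 182.0], [207.0, 185.0], [199.0, 199.0]]) (74, array([201.2, 189.3]), [[194.0, 196.0], [204.0, 180.0], [208.0, 183.0], [198.0, 198.0]])
diff plug region 2.657017543859649 elsewhere casting 1.7785185185185186
w6 bar (1974, array([293.1, 219. ]), [[281.0, 172.0], [304.0, 172.0], [305.0, 266.0], [282.0, 266.0]])
```

Nothing was disturbed, and the plug and puller are stable with the robot clear. Handing in.

```bash
python3 -c "
from bench import ctrl
print(ctrl.hand_in())"
```

```text
the job is handed in; nothing more can be done
None
```

I handed the job in at about 25 s: the plug sits upright in the black tray with the red puller screwed in to its stop, though the puller leans about 0.5 rad, more than the "little" described; the arm stands clear and nothing else was touched.

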